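# Wind back and pin the belt tensioner

### The job

Get the sprung belt tensioner ready for a new belt: put the locking pin through the hole in its wheel, use the pin to swing the wheel round counter-clockwise against the spring, and when the pin finds the hidden slot in the quadrant under the wheel, push it fully home so that it keeps the wheel wound when you let go. Feel your way gently: never lean hard on the tensioner with pin or gripper, and never let the wheel fly back. Leave the tape roll, hex key and coupling alone.

Things in the scene. Friction and masses are not known exactly. Their poses are not given: they have to be found in the camera images.
- tensioner: belt tensioner fixed to the bench: a dark base plate 140 x 140 x 8 mm, a hidden locking quadrant on it and a light grey scalloped metal wheel over both. Origin: on the wheel's upright axis at the plate's underside (bench level), z up. On the wheel a hub cap 26 mm across rises to 37.5 mm, and an idler roller 38 mm across, centre 38 mm from the axis opposite the hole, rises to 51 mm above the bench
- wheel_axis (a point): point on the wheel's axis, level with its top face, 34 mm above the bench. Under the wheel lies the fixed flat quadrant ring, surface 22 mm high, all along the hole's path. Its one radial slot (12.5 mm wide along the path, 28 mm long, 14 mm deep) is covered and its place not given: it comes under the hole with the wheel somewhere from 0.70 to 1.20 rad, differently each time
- wheel_hole (a point): centre of the upper mouth of the round through-hole in the wheel, 13 mm across, 46 mm from the axis; it moves with the wheel. Wheel: 67 mm radius, 10 mm thick, from 24 to 34 mm above the bench
- tension_wheel (a joint): turn of the wheel, rad: 0 slack (resting on its stop), growing counter-clockwise seen from above as it is wound; end stop at 1.6. A spring turns it back to 0 when it is not held: about 0.09 N m at 0, 0.16 N m at 1.2 rad (2 to 3.5 N at the hole)
- pin_grip (a point): middle of the flat grip tab of the steel locking pin, 46 mm above its tip; the pin (about 80 g, 62 mm long) stands tip down in its stand. Tab 24 mm along its x, 12 mm thick along its y, 32 mm high along z. Below it a collar 22 mm across, 5 mm high, then the round shank 10 mm across, 25 mm long, with a bevelled tip
- pin_tip (a point): centre of the lower end of the pin's shank. It is 9 mm above the bench with the pin in its stand, 22 mm with the pin in the wheel's hole resting on the quadrant (collar 13 mm above the wheel), and again 9 mm when fully home in the slot (collar on the wheel)
- pin_stand: fixed grey block 50 x 50 x 34 mm with a 13 mm hole right through in which the pin stands, collar on its top; origin at the centre of its underside
- tape_0: loose roll of black tape, 54 mm across, 19 mm high, lying on the bench at its far right; bystander; origin at the centre of its underside
- hex_key_8: loose black hex key, 109 mm long, lying on the bench; bystander; origin at the centre of its underside
- shaft_coupling: loose metal shaft coupling, 25 mm across, 30 mm high, standing on the bench near its far edge; bystander; origin at the centre of its underside
There are look-alikes about, which are no part of the job. Of the things that look like the part that bears pin_grip, the middle-sized one is meant.

How it is judged:
On the way, in this order (a step that is already met when the one before it is completed fails the run):
1. the pin stands in the hole of the slack wheel (horizontal distance between pin_tip and wheel_hole below 0.005 m and z of pin_tip in the frame of tensioner below 0.03 m and value of joint tension_wheel below 0.4 rad), for 0.1 s.
2. the wheel is wound at least 0.5 rad with the pin in its hole (horizontal distance between pin_tip and wheel_hole below 0.005 m and z of pin_tip in the frame of tensioner below 0.03 m and value of joint tension_wheel above 0.5 rad), for 0.1 s.
3. the pin is fully home in the quadrant's slot (z of pin_tip in the frame of tensioner below 0.0125 m and horizontal distance between pin_tip and wheel_hole below 0.005 m and value of joint tension_wheel above 0.6 rad), for 0.2 s.
At the end, for the whole second after the job is handed in: the pin is through the wheel's hole and fully home in the slot (its tip at most 12.5 mm above the bench, 3.5 mm short of fully seated, within 5 mm of the hole's axis, leaning under 0.2 rad), the wheel is still wound beyond 0.6 rad and both are at rest (all of step 3 and angle between pin_grip's own z axis and vertical below 0.2 rad and velocity of joint tension_wheel between -0.05 and 0.05 rad/s and linear speed of pin below 0.02 m/s); the robot touches nothing.
It fails at once if the pin bears on the tensioner with more than 35 N (contact force between pin and tensioner above 35 N).
It fails at once if the robot bears on the tensioner itself with more than 20 N (contact force between any of the fingers, the arm and tensioner above 20 N).
It fails at once if the wheel is let go and flies back (faster than 2 rad/s below 0.6 rad) (velocity of joint tension_wheel below -2 rad/s and value of joint tension_wheel below 0.6 rad).
It fails at once if the tape roll, hex key or coupling is moved more than 20 mm (distance of any of tape_0, hex_key_8, shaft_coupling from where it was at the start of the episode above 0.02 m).
It also fails if it takes over 58 s, if anything falls off the work surface, if the arm or the gripper's body presses on something with over 40 N, if the wrist force passes 120 N, or if a joint passes its speed limit or range.

### The arm

A 6-joint arm with a two-finger parallel gripper is mounted at the origin on the work surface; the furniture and walls round the work are solid. World frame = base frame: x ahead of the robot, y to its left, z up, the work surface at z = 0. Lengths are in m, angles in rad, forces in N, time in s.
With the tool pointing down it reaches from about 0.425 to 0.95 m from the base axis. Payload 3.5 kg.
Tool frame: the origin (TCP) lies on the centre line of the jaws, within the pads' length; the fingertips stand 17 mm ahead of it and the grasp point (between the pads) lies 2 mm behind it; z points along the fingers, y is the line along which they close (so a half turn about z gives the same grasp; the last joint's range is limited). The gripper opens to 85 mm and grips with 20 to 120 N. Pads are 22 mm wide; open, the fingers measure 114 mm over their backs; the gripper's body (76 mm by 85 mm) begins 54 mm behind the grasp point. The pads swing forward as they close: fully open they stand 13 mm farther back than shut.
Start: joints at [-1.337, 0.286, 1.577, -0, 1.279, -0.15], TCP at [0.253, -0.626, 0.248] pointing down, gripper open.
Joint ranges: [-2.77, 2.77], [-0.9, 2.22], [0.21, 2.48], [-1.53, 4.67], [0.24, 2.81], [-2.84, 2.84]. Speed limits (rad/s): [2.79, 2.79, 3.14, 3.14, 3.14, 3.14].

### API

Orientations are given as a unit quaternion [x, y, z, w].
In Python, from plant import ctrl gives the robot as it stands. The module is installed in compiled form; this text tells all that it offers.
- The arm moves only by the tool drive_tool, never from a script. Its argument "moves" is a list of rows, each a list of 3 entries, a list of its own where there are three numbers: the turn, a rotation vector about the tool's x, y, z in rad, then the shift along the tool's x, y, z in m, then the finger opening in m, from 0 to 0.0854. A call has 1 to 5 rows; each row shifts and turns the commanded pose from where the row before left it, along the tool's axes as they then stand; what a row does not reach is not made up. A row lasts 1/8 s, in which the tool goes at most 62.5 mm and 10.7 degrees, less where a joint would pass 70% of its speed; a pose out of reach is approached as far as the arm can. A call with a gripper value outside its range is refused whole. The fingers move at their own pace and stop on an object; "grip_force" is the grip in N (left out, the last holds). Time passes only in rows, so rows that do not move let the fingers close. It gives the time, the measured TCP pose, the force, the opening and the grip force at its end, in the units of the state.
- ctrl.get_state(): the state, without advancing time (a new reading comes with each control period).
- ctrl.read_camera(name): name is "scene" or "top"; returns a dict with "image" (480x640x3 uint8, red, green, blue), "fx", "fy", "cx", "cy" (pixels), "R" (3x3) and "t" (3): a world point X has camera coordinates R X + t. Camera axes: x right, y down, z forward; pixel columns grow to the right and rows downward; lengths in m; the calibration is good to about 2 mm. A picture is of the moment at which its call begins. There is no depth.
- ctrl.sign_off(): hands the job in; it is judged then, once.
The state is a dict: "time": time; "qpos": joint angles; "dq": joint speeds; "joint_efforts": joint torques, N m; "eef_pos": TCP position; "tcp_rot": TCP orientation; "contact_force": force on the tool from outside, world axes, zero at the start; "wrist_torque": the same for the moment, N m; "opening": opening from 0.0 (shut) to 1.0 (fully open); "finger_force": force on a finger pad.
Only numpy, scipy, OpenCV 4.12 (cv2) and the standard library are available. Lean on these libraries where they do the work, as an engineer would, in place of code of your own. Each camera call takes 0.05 s, during which the arm holds its last target. There are 200 camera calls.

## Working session

There is one attempt and no reset: what is moved stays moved. The work goes in short steps, Python scripts to look and compute and a tool call to move; the robot and the scene stay as the last step left them, time stands still between calls to the robot, and variables do not carry over. Pictures are saved under pics/ and viewed, at most 10 in all, crops included, and the job is handed in when it is done.

Besides the shell and the picture viewer there is one more tool, called after "Call:" as name(argument=value, ...) on one line, values as JSON. drive_tool: Moves the arm, as the interface text tells. Its arguments: {"type":"object","properties":{"moves":{"type":"array","items":{"type":"array"}},"grip_force":{"type":"number"}},"required":["moves"]}

```bash
mkdir -p pics; cat > h.py <<'E'
import numpy as np, cv2, json
from plant import ctrl
def snap(n,f=None):
    c=ctrl.read_camera(n)
    if f: cv2.imwrite('pics/'+f,c['image'][:,:,::-1])
    return c
def ray(c,u,v,z):
    R=np.array(c['R']);t=np.array(c['t']);o=-R.T@t
    d=R.T@np.array([(u-c['cx'])/c['fx'],(v-c['cy'])/c['fy'],1])
    return o+d*(z-o[2])/d[2]
def proj(c,X):
    p=np.array(c['R'])@np.array(X)+np.array(c['t']);return c['fx']*p[0]/p[2]+c['cx'],c['fy']*p[1]/p[2]+c['cy']
E
python3 - <<'E'
from h import *
for n in('scene','top'):
    c=snap(n,n+'0.png');print(n,c['fx'],c['cx'],c['cy'],np.round(-np.array(c['R']).T@np.array(c['t']),3),np.round(c['R'],2).tolist())
print(ctrl.get_state())
E
```

```text
scene 546.7035803794987 322.36331680754535 231.2239421713819 [0.128 0.565 0.446] [[-0.91, -0.42, 0.01], [-0.2, 0.39, -0.9], [0.38, -0.82, -0.44]]
top 521.3829254621442 311.7434202376221 240.18605096066062 [ 0.42  -0.176  0.904] [[-0.01, -1.0, -0.01], [-1.0, 0.01, -0.06], [0.06, 0.01, -1.0]]
{'time': 0.1, 'qpos': array([-1.33700763e+00,  2.87091790e-01,  1.57804531e+00,  5.75075464e-06,
        1.27862028e+00, -1.50002471e-01]), 'dq': array([-6.66279612e-04, -3.06663586e-03, -4.12569791e-03,  1.26103272e-03,
        9.98279935e-05,  1.27333725e-03]), 'joint_efforts': array([ 5.83145975e-04, -4.07294369e+01, -2.93697792e+01, -1.55569624e-04,
        3.40345301e-03,  3.36701376e-06]), 'eef_pos': array([ 0.25264003, -0.62532524,  0.2470677 ]), 'tcp_rot': array([ 9.81644057e-01,  1.90719097e-01, -4.25800981e-05, -1.08152887e-03]), 'contact_force': array([ 0.36474925, -0.21769313, -0.89290722]), 'wrist_torque': array([-0.03270966,  0.02181978,  0.00890814]), 'finger_force': 0.0, 'opening': 1.0022663444409754}
```

View pics/scene0.png

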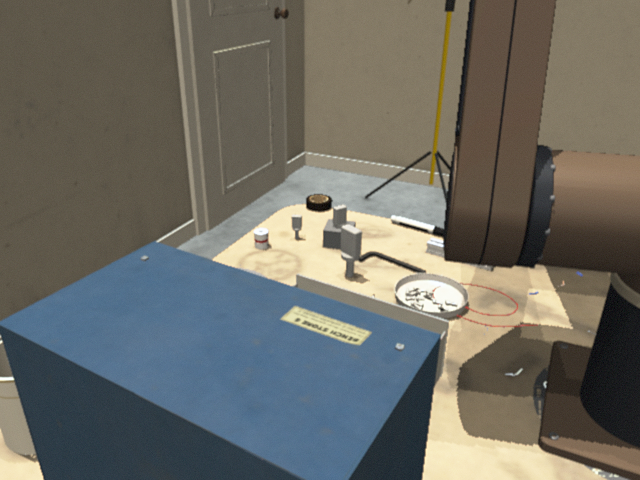

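View pics/top0.png

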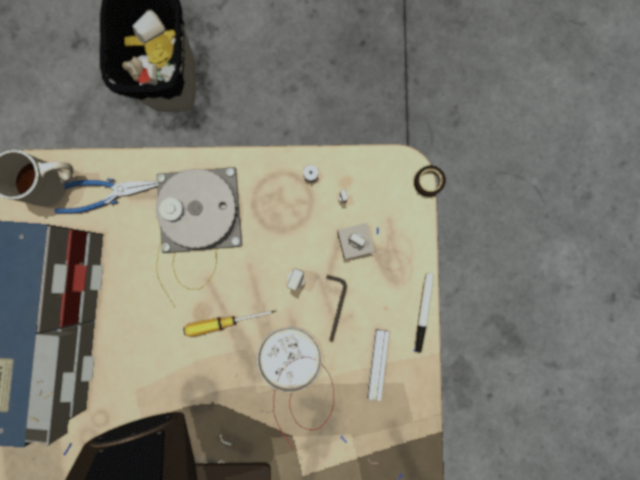

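The scene view hides the tensioner behind the blue box. It shows the stand with its pin at about (338,222). In the top view the wheel is at (195,208), its hole at (222,205), the idler at (171,209), and the stand with the middle-sized pin at (356,240).

```bash
python3 - <<'E'
from h import *
a=cv2.imread('pics/top0.png')
w=cv2.resize(a[160:260,150:250],(400,400),interpolation=cv2.INTER_CUBIC)
p=cv2.resize(a[215:265,330:380],(400,400),interpolation=cv2.INTER_CUBIC)
cv2.imwrite('pics/crop1.png',np.hstack([w,p]))
c=snap('top')
for n,u,v,z in(('wheel',195.5,208,.034),('hub',195.5,208,.0375),('hole',222,205,.034),('idler',171,209,.051),('pin',356,240,.071),('big',297,278,.08)):print(n,ray(c,u,v,z).round(4))
g=cv2.cvtColor(a,cv2.COLOR_BGR2GRAY)
for cc in cv2.HoughCircles(g[150:265,145:255],cv2.HOUGH_GRADIENT,1,20,param1=100,param2=15,minRadius=35,maxRadius=48)[0][:3]:print(cc+[145,150,0])
E
```

```text
wheel [0.5268 0.0233 0.034 ]
hub [0.5264 0.0225 0.0375]
hole [ 0.5313 -0.0212  0.034 ]
idler [0.5236 0.0598 0.051 ]
pin [ 0.4675 -0.2421  0.071 ]
big [ 0.4082 -0.1474  0.08  ]
[195.5 207.5  39.5]
```

View pics/crop1.png

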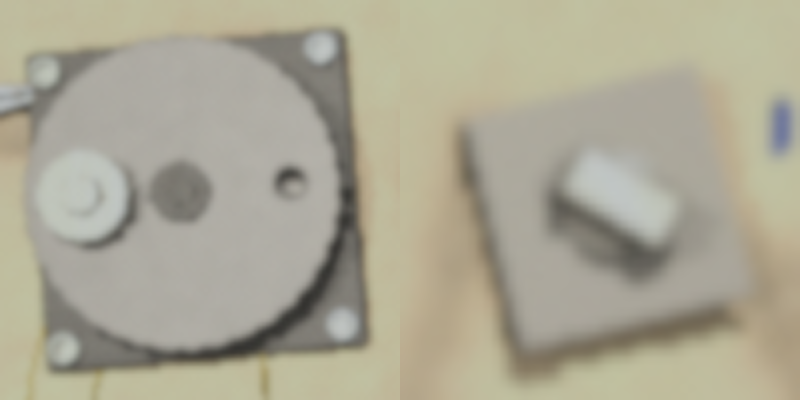

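The crop shows the hub at about (195,208), the hole at (222.4,205.1), and the tab top centre at (357.4,239.2) with its long side tilted about 32° down to the right. Next I measure the tab more accurately and check it in both views.

```bash
python3 - <<'E'
from h import *
from scipy.optimize import least_squares
a=cv2.imread('pics/top0.png');c=snap('top');s=snap('scene')
g=a[215:265,330:380].astype(int).sum(2)
G=cv2.resize(a[215:265,330:380],None,fx=8,fy=8,interpolation=cv2.INTER_CUBIC).astype(int).sum(2)
for th in(590,610,630):
    m=((G>th)*255).astype('uint8');m[:, :80]=0;m[:,320:]=0;m[:100]=0;m[300:]=0
    k=max(cv2.findContours(m,0,2)[0],key=cv2.contourArea);(u,v),sz,an=cv2.minAreaRect(k)
    b=cv2.boxPoints(((u,v),sz,an));u,v=u/8-.44+330,v/8-.44+215
    P=[ray(c,x/8+329.56,y/8+214.56,.071) for x,y in b]
    e=[P[1]-P[0],P[2]-P[1]];L=max(e,key=np.linalg.norm)
    print(th,u,v,np.array(sz)/8,[np.linalg.norm(x).round(4) for x in e],ray(c,u,v,.071).round(4),'yaw',np.degrees(np.arctan2(L[1],L[0])))
ax=ray(c,194.85,207.6,.0375);h=ray(c,222.3,205.1,.034);i=ray(c,170.2,208.4,.051)
print(ax,h,i,np.linalg.norm(h-ax),np.degrees(np.arctan2(*(h-i)[1::-1])),np.linalg.norm((h-i)[:2]))
p=np.array([.467,-.243,.071]);print('scene proj',proj(s,p),proj(s,[*p[:2],.034]))
q=cv2.imread('pics/scene0.png')
cv2.imwrite('pics/crop2.png',cv2.resize(q[190:290,280:380],(600,600),interpolation=cv2.INTER_CUBIC))
E
```

```text
Traceback (most recent call last):
ValueError: max() iterable argument is empty
```

```bash
python3 - <<'E'
from h import *
a=cv2.imread('pics/top0.png');c=snap('top');s=snap('scene')
G=cv2.resize(a[215:265,330:380],None,fx=8,fy=8,interpolation=cv2.INTER_CUBIC)[:,:,0].astype(int)
print(G[200,120:320:8],G[197,222])
for d in(15,25,35):
    m=((G>G[197,222]-d)*255).astype('uint8')
    n,l=cv2.connectedComponents(m);m=((l==l[197,222])*255).astype('uint8')
    k=max(cv2.findContours(m,0,2)[0],key=cv2.contourArea);(u,v),sz,an=cv2.minAreaRect(k)
    b=cv2.boxPoints(((u,v),sz,an));u,v=u/8-.44+330,v/8-.44+215
    P=[ray(c,x/8+329.56,y/8+214.56,.071) for x,y in b]
    e=[P[1]-P[0],P[2]-P[1]];L=max(e,key=np.linalg.norm)
    print(d,u,v,[np.linalg.norm(x).round(4) for x in e],ray(c,u,v,.071).round(4),'yaw',np.degrees(np.arctan2(L[1],L[0])))
ax=ray(c,194.85,207.6,.0375);h=ray(c,222.3,205.1,.034);i=ray(c,170.2,208.4,.051)
print(ax,h,i,np.linalg.norm(h-ax),np.degrees(np.arctan2(*(h-i)[1::-1])),np.linalg.norm((h-i)[:2]))
p=np.array([.467,-.243,.071]);print('scene proj',proj(s,p),proj(s,[*p[:2],.034]))
q=cv2.imread('pics/scene0.png')
cv2.imwrite('pics/crop2.png',cv2.resize(q[190:290,280:380],(600,600),interpolation=cv2.INTER_CUBIC))
E
```

```text
[157 157 150 130 101  92 109 135 157 172 183 190 194 195 194 191 187 183
 178 167 153 146 149 152 154] 195
15 357.41181427001953 238.5256105041504 [np.float64(0.0082), np.float64(0.0194)] [ 0.4698 -0.2444  0.071 ] yaw -124.05156408254435
25 357.6976419067383 238.11477714538574 [np.float64(0.0113), np.float64(0.021)] [ 0.4705 -0.2449  0.071 ] yaw -122.87777266593648
35 357.9960752105713 237.56860595703125 [np.float64(0.0142), np.float64(0.0224)] [ 0.4714 -0.2454  0.071 ] yaw -122.09215194329082
[0.52705686 0.02363811 0.0375    ] [ 0.53111366 -0.02169944  0.034     ] [0.52458809 0.06116979 0.051     ] 0.04565305191241784 -85.49750907149566 0.08312576564269462
scene proj (np.float64(339.9560035042929), np.float64(205.51145968838136)) (np.float64(339.38545577794207), np.float64(224.74982413241023))
```

View pics/crop2.png

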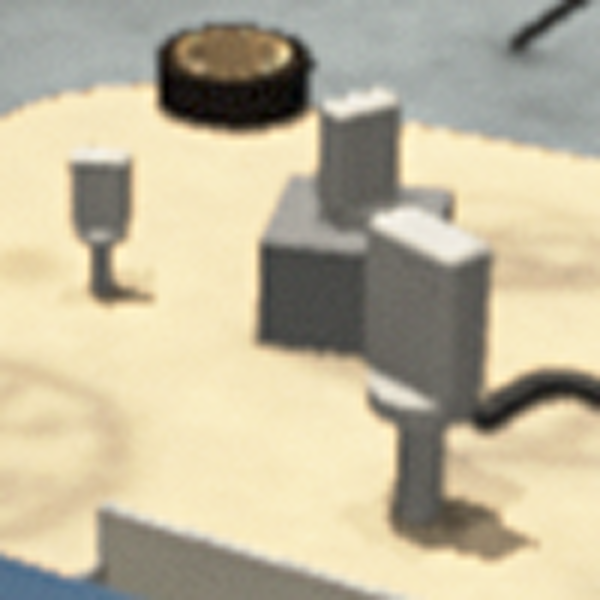

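```bash
cat >> h.py <<'E'
from scipy.spatial.transform import Rotation as Ro
def go(target,yaw):
    s=ctrl.get_state();R=Ro.from_quat(s['tcp_rot']);m=R.as_matrix()
    y0=np.degrees(np.arctan2(m[1,0],m[0,0]));T=Ro.from_euler('z',yaw,degrees=True)*Ro.from_euler('x',180,degrees=True)
    print('yaw',y0.round(2),'rotvec tool',(R.inv()*T).as_rotvec().round(4),'shift now-frame',(m.T@(np.array(target)-s['eef_pos'])).round(4),'shift after turn',(T.as_matrix().T@(np.array(target)-s['eef_pos'])).round(4))
    print('pos',s['eef_pos'].round(4),'F',s['contact_force'].round(2),'T',s['wrist_torque'].round(2),'t',s['time'],s['opening'],s['finger_force'])
E
python3 - <<'E'
from h import *
c=snap('top');print(ray(c,355.3,240.4,.034),ray(c,357.3,239.1,.071))
go([.4690,-.2440,.15],57)
E
```

```text
[ 0.46895391 -0.24387363  0.034     ] [ 0.46891069 -0.24419846  0.071     ]
yaw 21.99 rotvec tool [-4.00e-04 -1.00e-04 -6.11e-01] shift now-frame [ 0.3435 -0.273   0.0982] shift after turn [ 0.438  -0.0266  0.0981]
pos [ 0.2527 -0.6258  0.2481] F [-0.41 -0.51  0.26] T [0.03 0.02 0.01] t 0.4 1.0008943238266492 0.0
```

Call:
drive_tool(moves=[[[0,0,-0.153],[0,0,0],0.045],[[0,0,-0.153],[0,0,0],0.045],[[0,0,-0.153],[0,0,0],0.045],[[0,0,-0.152],[0,0,0],0.045],[[0,0,0],[0.055,-0.003,0.005],0.045]], grip_force=40)

```text
time: 1.02
eef_pos: [0.2789, -0.58, 0.2436]
tcp_rot: [0.88, 0.476, -0.0, 0.001]
contact_force: [0.8, 0.4, -0.1]
opening: 0.524
finger_force: 0.0
```

Call:
drive_tool(moves=[[[0,0,0],[0.055,-0.003,0.01],0.045],[[0,0,0],[0.055,-0.003,0.01],0.045],[[0,0,0],[0.055,-0.003,0.01],0.045],[[0,0,0],[0.055,-0.004,0.01],0.045],[[0,0,0],[0.055,-0.004,0.01],0.045]])

```text
time: 1.65
eef_pos: [0.4165, -0.3367, 0.1934]
tcp_rot: [0.879, 0.477, 0.0, 0.0]
contact_force: [0.6, -0.1, 0.3]
opening: 0.526
finger_force: 0.0
```

Call:
drive_tool(moves=[[[0,0,0],[0.055,-0.004,0.01],0.045],[[0,0,0],[0.04,-0.003,0.01],0.045],[[0,0,0],[0.013,0,0.01],0.045],[[0,0,0],[0,0,0],0.045]])

```text
time: 2.15
eef_pos: [0.4684, -0.2434, 0.1624]
tcp_rot: [0.878, 0.478, -0.001, -0.001]
contact_force: [-0.1, 0.2, 0.8]
opening: 0.527
finger_force: 0.0
```

```bash
python3 - <<'E'
from h import *
go([.4690,-.2440,.06],57)
a=snap('top','top1.png')['image']
cv2.imwrite('pics/top1c.png',cv2.resize(a[160:310,280:430],(600,600),interpolation=cv2.INTER_CUBIC)[:,:,::-1])
E
```

```text
yaw 57.08 rotvec tool [-0.0018  0.0003  0.0014] shift now-frame [-0.0002  0.001   0.1024] shift after turn [-0.0002  0.0008  0.1024]
pos [ 0.4684 -0.2434  0.1624] F [-0.13  0.18  0.83] T [-0.07  0.01  0.01] t 2.15 0.5271193132063376 0.0
```

Call:
drive_tool(moves=[[[0,0,0],[0,0,0.04],0.045],[[0,0,0],[0,0.001,0.035],0.045],[[0,0,0],[0,0,0.018],0.045],[[0,0,0],[0,0,0.009],0.045],[[0,0,0],[0,0,0],0.03]])

```text
time: 2.82
eef_pos: [0.4697, -0.245, 0.0616]
tcp_rot: [0.879, 0.477, 0.0, 0.0]
contact_force: [-0.6, 0.1, -0.0]
opening: 0.356
finger_force: 0.0
```

Call:
drive_tool(moves=[[[0,0,0],[0,0,0],0.015],[[0,0,0],[0,0,0],0.008],[[0,0,0],[0,0,0],0.006],[[0,0,0],[0,0,0],0.006]])

```text
time: 3.32
eef_pos: [0.47, -0.2448, 0.0627]
tcp_rot: [0.879, 0.477, 0.0, 0.001]
contact_force: [-2.8, 1.1, 5.6]
opening: 0.132
finger_force: 42.1
```

```bash
python3 - <<'E'
from h import *
go([.4690,-.2440,.06],57)
E
```

```text
yaw 57.02 rotvec tool [0.0012 0.0005 0.0004] shift now-frame [ 0.0001 -0.0013  0.0027] shift after turn [ 0.0001 -0.0013  0.0027]
pos [ 0.47   -0.2448  0.0627] F [-2.81  1.06  5.63] T [0.18 0.4  0.02] t 3.325 0.13236664550665161 42.09368705749512
```

Call:
drive_tool(moves=[[[0,0,0],[0,0,-0.01],0.006],[[0,0,0],[0,0,-0.025],0.006],[[0,0,0],[0,0,-0.025],0.006],[[0,0,0],[0,0,0],0.006]])

```text
time: 3.82
eef_pos: [0.471, -0.2454, 0.1238]
tcp_rot: [0.879, 0.477, 0.001, 0.003]
contact_force: [0.4, -0.9, -1.7]
opening: 0.132
finger_force: 41.2
```

```bash
python3 - <<'E'
from h import *
P=[]
for k in range(4):
    c=snap('top');s=ctrl.get_state();P.append([*s['eef_pos'],*s['contact_force']])
print(np.array(P).round(4))
go([.5311,-.0217,.12],57)
a=cv2.resize(snap('top')['image'][150:300,290:440],(480,480),interpolation=cv2.INTER_CUBIC)
b=cv2.resize(snap('scene')['image'][150:250,280:360],(320,400),interpolation=cv2.INTER_CUBIC)
o=np.zeros((480,800,3),'uint8');o[:,:480]=a;o[:400,480:]=b;cv2.imwrite('pics/grasp.png',o[:,:,::-1])
E
```

```text
[[ 0.4701 -0.2446  0.1221 -0.122  -0.1102 -1.5168]
 [ 0.4693 -0.2442  0.1209  0.8542 -0.0843 -1.182 ]
 [ 0.4689 -0.2438  0.1202 -0.3622  0.6467 -1.5134]
 [ 0.4688 -0.2437  0.1199 -0.1896  0.2886 -1.2125]]
yaw 56.99 rotvec tool [-0.0024 -0.0003 -0.0001] shift now-frame [ 2.202e-01 -6.870e-02  1.000e-04] shift after turn [ 2.202e-01 -6.870e-02 -1.000e-04]
pos [ 0.4688 -0.2437  0.1199] F [-0.19  0.29 -1.21] T [-0.   -0.   -0.03] t 4.025 0.12860161245259544 41.231401562690735
```

View pics/grasp.png

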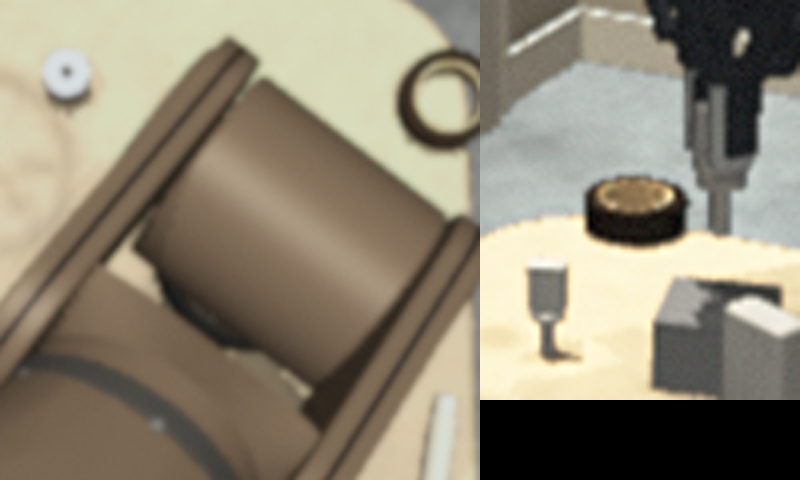

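The pin is held upright in the jaws and clear of the stand, with its tip at about (340,208) in the scene view, where I expected it.

Call:
drive_tool(moves=[[[0,0,0],[0.044,-0.0137,0],0.006],[[0,0,0],[0.044,-0.0137,0],0.006],[[0,0,0],[0.044,-0.0137,0],0.006],[[0,0,0],[0.044,-0.0138,0],0.006],[[0,0,0],[0.044,-0.0138,0],0.006]])

```text
time: 4.75
eef_pos: [0.5316, -0.0209, 0.1205]
tcp_rot: [0.879, 0.477, -0.0, -0.0]
contact_force: [0.8, -0.1, -1.4]
opening: 0.133
finger_force: 41.2
```

Call:
drive_tool(moves=[[[0,0,0],[0,0,0.015],0.006],[[0,0,0],[0,0,0.01],0.006],[[0,0,0],[0,0,0],0.006],[[0,0,0],[0,0,0],0.006]])

```text
time: 5.25
eef_pos: [0.5317, -0.0235, 0.0962]
tcp_rot: [0.879, 0.476, -0.0, -0.0]
contact_force: [-0.0, -0.1, -1.0]
opening: 0.129
finger_force: 41.2
```

```bash
python3 - <<'E'
from h import *
a=snap('top')['image'];b=snap('scene')['image'];
go([.5311,-.0217,.087],57)
o=np.zeros((480,800,3),'uint8');o[:,:480]=cv2.resize(a[140:260,150:270],(480,480),interpolation=cv2.INTER_CUBIC)
o[:320,480:]=b[80:400,120:440];cv2.imwrite('pics/over.png',o[:,:,::-1])
E
```

```text
yaw 56.92 rotvec tool [ 0.0009 -0.0003 -0.0014] shift now-frame [ 0.0008 -0.0017  0.0098] shift after turn [ 0.0008 -0.0017  0.0098]
pos [ 0.532  -0.0233  0.0968] F [-0.25  0.35 -0.52] T [0.02 0.03 0.03] t 5.35 0.1348386134408384 41.19309604167938
```

View pics/over.png

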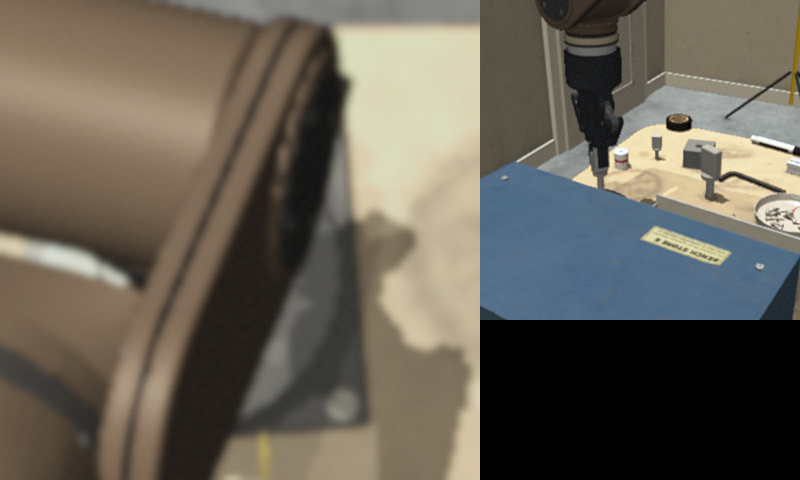

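The arm hides the hole from both cameras, so from here I go by the pose readings and by feel. I average some readings first.

```bash
python3 - <<'E'
from h import *
P=[]
for k in range(8):
    snap('top');s=ctrl.get_state();P.append([*s['eef_pos'],*s['contact_force']])
print(np.array(P).round(4),np.mean(P,0).round(4))
go([.5311,-.0217,.087],57)
E
```

```text
[[ 5.3210e-01 -2.3200e-02  9.6800e-02 -1.1000e-03 -2.7660e-01 -1.5860e-01]
 [ 5.3210e-01 -2.3000e-02  9.6800e-02  8.6510e-01 -5.0160e-01 -1.6812e+00]
 [ 5.3200e-01 -2.2800e-02  9.6800e-02 -7.2900e-02  2.5160e-01 -1.0068e+00]
 [ 5.3190e-01 -2.2700e-02  9.6700e-02  8.6250e-01 -4.8140e-01 -1.1205e+00]
 [ 5.3190e-01 -2.2600e-02  9.6600e-02 -4.7750e-01 -2.0910e-01 -1.4404e+00]
 [ 5.3190e-01 -2.2500e-02  9.6600e-02 -2.0660e-01  8.2600e-02 -4.3430e-01]
 [ 5.3180e-01 -2.2500e-02  9.6500e-02 -3.8000e-02  1.0795e+00 -6.7840e-01]
 [ 5.3180e-01 -2.2500e-02  9.6400e-02 -7.1400e-02 -1.6800e-02 -1.7310e+00]] [ 0.5319 -0.0227  0.0967  0.1075 -0.009  -1.0314]
yaw 57.0 rotvec tool [ 0.0002 -0.0001  0.0001] shift now-frame [ 0.0002 -0.001   0.0094] shift after turn [ 0.0002 -0.001   0.0094]
pos [ 0.5318 -0.0225  0.0964] F [-0.07 -0.02 -1.73] T [ 0.01  0.   -0.04] t 5.75 0.13063343186141052 41.193262338638306
```

Call:
drive_tool(moves=[[[0,0,0],[0,-0.0007,0.007],0.006],[[0,0,0],[0,0,0.002],0.006],[[0,0,0],[0,0,0.002],0.006],[[0,0,0],[0,0,0.001],0.006],[[0,0,0],[0,0,0],0.006]])

```text
time: 6.38
eef_pos: [0.5312, -0.0221, 0.0843]
tcp_rot: [0.879, 0.477, -0.0, -0.0]
contact_force: [0.1, 0.4, -1.6]
opening: 0.133
finger_force: 41.2
```

```bash
python3 - <<'E'
from h import *
go([.5311,-.0217,.087],57)
E
```

```text
yaw 57.0 rotvec tool [-0.0001 -0.      0.    ] shift now-frame [ 0.0003 -0.0003 -0.0027] shift after turn [ 0.0003 -0.0003 -0.0027]
pos [ 0.5312 -0.0221  0.0843] F [ 0.14  0.39 -1.64] T [-0.02  0.02 -0.02] t 6.375 0.13258500479419033 41.193349957466125
```

Call:
drive_tool(moves=[[[0,0,0],[0,0,0.001],0.006],[[0,0,0],[0,0,0.0015],0.006],[[0,0,0],[0,0,0.0015],0.006],[[0,0,0],[0,0,0],0.006]])

```text
time: 6.88
eef_pos: [0.531, -0.022, 0.0801]
tcp_rot: [0.879, 0.477, -0.0, -0.0]
contact_force: [-0.1, -0.4, -1.3]
opening: 0.131
finger_force: 41.2
```

Call:
drive_tool(moves=[[[0,0,0],[0,0,0.003],0.006],[[0,0,0],[0,0,0.002],0.006],[[0,0,0],[0,0,0.001],0.006],[[0,0,0],[0,0,0.001],0.006],[[0,0,0],[0,0,0],0.006]])

```text
time: 7.5
eef_pos: [0.5315, -0.0221, 0.0754]
tcp_rot: [0.879, 0.477, -0.0, -0.0]
contact_force: [-3.7, 0.5, 10.3]
opening: 0.125
finger_force: 43.0
```

```bash
python3 - <<'E'
from h import *
go([.5311,-.0217,.0755],57)
t0=np.arctan2(-.0217-.0237,.5311-.5270)
th=np.r_[0:.6001:.1,.62:1.27:.02]
c,s=np.cos(np.radians(57)),np.sin(np.radians(57))
D=np.array([[c,s],[s,-c]])
X=np.c_[.527+.046*np.cos(t0+th),.0237+.046*np.sin(t0+th)]
for a,x,d in zip(th[1:],X[1:],(np.diff(X,axis=0)@D.T)):print(a.round(2),x.round(4),d.round(5))
E
```

```text
yaw 57.02 rotvec tool [-0.001   0.0006  0.0003] shift now-frame [ 0.0001 -0.0005 -0.0001] shift after turn [ 0.0001 -0.0005 -0.0001]
pos [ 0.5315 -0.0221  0.0754] F [-3.67  0.51 10.25] T [0.18 0.97 0.03] t 7.5 0.12511742199978323 43.00358533859253
0.1 [ 0.5357 -0.0215] [0.00302 0.00347]
0.2 [ 0.5402 -0.0204] [0.00335 0.00315]
0.3 [ 0.5445 -0.0188] [0.00365 0.0028 ]
0.4 [ 0.5487 -0.0169] [0.00391 0.00242]
0.5 [ 0.5526 -0.0145] [0.00413 0.00202]
0.6 [ 0.5563 -0.0118] [0.00431 0.0016 ]
0.62 [ 0.557  -0.0112] [0.00088 0.00027]
0.64 [ 0.5577 -0.0106] [0.00089 0.00025]
0.66 [ 0.5584 -0.01  ] [0.00089 0.00023]
0.68 [ 0.559  -0.0093] [0.00089 0.00021]
0.7 [ 0.5597 -0.0087] [0.0009 0.0002]
0.72 [ 0.5603 -0.008 ] [0.0009  0.00018]
0.74 [ 0.5609 -0.0073] [0.00091 0.00016]
0.76 [ 0.5616 -0.0067] [0.00091 0.00014]
0.78 [ 0.5622 -0.006 ] [0.00091 0.00012]
0.8 [ 0.5627 -0.0053] [0.00091 0.00011]
0.82 [ 0.5633 -0.0045] [9.2e-04 9.0e-05]
0.84 [ 0.5639 -0.0038] [9.2e-04 7.0e-05]
0.86 [ 0.5644 -0.0031] [9.2e-04 5.0e-05]
0.88 [ 0.5649 -0.0023] [9.2e-04 3.0e-05]
0.9 [ 0.5655 -0.0015] [9.2e-04 1.0e-05]
0.92 [ 0.566  -0.0008] [ 0.00092 -0.     ]
0.94 [0.5664 0.    ] [ 9.2e-04 -2.0e-05]
0.96 [0.5669 0.0008] [ 9.2e-04 -4.0e-05]
0.98 [0.5674 0.0016] [ 9.2e-04 -6.0e-05]
1.0 [0.5678 0.0024] [ 9.2e-04 -8.0e-05]
1.02 [0.5682 0.0032] [ 0.00091 -0.0001 ]
1.04 [0.5686 0.0041] [ 0.00091 -0.00011]
1.06 [0.569  0.0049] [ 0.00091 -0.00013]
1.08 [0.5694 0.0058] [ 0.00091 -0.00015]
1.1 [0.5697 0.0066] [ 0.0009  -0.00017]
1.12 [0.57   0.0075] [ 0.0009  -0.00019]
1.14 [0.5704 0.0083] [ 0.0009  -0.00021]
1.16 [0.5707 0.0092] [ 0.00089 -0.00022]
1.18 [0.5709 0.0101] [ 0.00089 -0.00024]
1.2 [0.5712 0.011 ] [ 0.00088 -0.00026]
1.22 [0.5714 0.0118] [ 0.00088 -0.00028]
1.24 [0.5717 0.0127] [ 0.00087 -0.00029]
1.26 [0.5719 0.0136] [ 0.00087 -0.00031]
```

Lift about 2.5 mm off the quadrant, then wind 0.4 rad.

Call:
drive_tool(moves=[[[0,0,0],[0,0,-0.003],0.006],[[0,0,0],[0.003,0.0035,0],0.006],[[0,0,0],[0.0034,0.0032,0],0.006],[[0,0,0],[0.0036,0.0028,0],0.006],[[0,0,0],[0,0,0],0.006]], grip_force=50)

```text
time: 8.12
eef_pos: [0.544, -0.0185, 0.0757]
tcp_rot: [0.879, 0.477, -0.001, -0.001]
contact_force: [-4.0, 1.2, 1.5]
opening: 0.131
finger_force: 49.0
```

```bash
python3 - <<'E'
from h import *
go([.5445,-.0188,.0755],57)
E
```

```text
yaw 57.02 rotvec tool [-0.0027  0.0009  0.0003] shift now-frame [0.     0.0006 0.0002] shift after turn [0.     0.0006 0.0002]
pos [ 0.544  -0.0185  0.0757] F [-4.05  1.23  1.48] T [ 0.23  0.86 -0.03] t 8.125 0.1309610148257481 48.95879030227661
```

Call:
drive_tool(moves=[[[0,0,0],[0.0042,0.002,-0.0005],0.006],[[0,0,0],[0.0042,0.0018,0],0.006],[[0,0,0],[0.0043,0.0016,0],0.006],[[0,0,0],[0,0,0],0.006],[[0,0,0],[0,0,0],0.006]])

```text
time: 8.75
eef_pos: [0.5563, -0.0112, 0.0768]
tcp_rot: [0.879, 0.477, 0.0, 0.0]
contact_force: [-2.6, -0.5, -1.8]
opening: 0.131
finger_force: 48.6
```

```bash
python3 - <<'E'
from h import *
go([.5563,-.0118,.0755],57)
E
```

```text
yaw 57.0 rotvec tool [ 0.0009 -0.0003  0.    ] shift now-frame [-0.0005  0.0003  0.0013] shift after turn [-0.0005  0.0003  0.0013]
pos [ 0.5563 -0.0112  0.0768] F [-2.57 -0.49 -1.79] T [-0.11  0.51  0.01] t 8.75 0.1310388935154625 48.62648963928223
```

Call:
drive_tool(moves=[[[0,0,0],[0,0,0.0028],0.006],[[0,0,0],[0.0009,0.0002,0],0.006],[[0,0,0],[0.0009,0.0002,0],0.006],[[0,0,0],[0,0,0],0.006]])

```text
time: 9.25
eef_pos: [0.5574, -0.0108, 0.0756]
tcp_rot: [0.879, 0.478, -0.001, 0.001]
contact_force: [-6.6, -3.0, 6.2]
opening: 0.129
finger_force: 49.9
```

Call:
drive_tool(moves=[[[0,0,0],[0.0009,0.0002,0],0.006],[[0,0,0],[0.0009,0.0002,0],0.006],[[0,0,0],[0.0009,0.0002,0],0.006],[[0,0,0],[0,0,0],0.006]])

```text
time: 9.75
eef_pos: [0.5591, -0.009, 0.0755]
tcp_rot: [0.879, 0.478, -0.001, 0.001]
contact_force: [-6.3, -3.9, 6.5]
opening: 0.128
finger_force: 50.0
```

Call:
drive_tool(moves=[[[0,0,0],[0.0009,0.0002,0],0.006],[[0,0,0],[0.0009,0.0002,0],0.006],[[0,0,0],[0,0,0],0.006]])

```text
time: 10.12
eef_pos: [0.5603, -0.0077, 0.0755]
tcp_rot: [0.879, 0.478, -0.002, 0.0]
contact_force: [-8.2, -3.2, 6.2]
opening: 0.132
finger_force: 50.0
```

Call:
drive_tool(moves=[[[0,0,0],[0.0009,0,0],0.006],[[0,0,0],[0.0009,0,0],0.006],[[0,0,0],[0,0,0],0.006]])

```text
time: 10.5
eef_pos: [0.5616, -0.0062, 0.0755]
tcp_rot: [0.879, 0.478, -0.001, 0.001]
contact_force: [-6.5, -2.2, 5.5]
opening: 0.127
finger_force: 49.8
```

Call:
drive_tool(moves=[[[0,0,0],[0.0009,0,0],0.006],[[0,0,0],[0.0009,0,0],0.006],[[0,0,0],[0,0,0],0.006]])

```text
time: 10.88
eef_pos: [0.5631, -0.0043, 0.0753]
tcp_rot: [0.879, 0.477, 0.0, 0.001]
contact_force: [-4.2, -0.9, 2.3]
opening: 0.131
finger_force: 49.4
```

Call:
drive_tool(moves=[[[0,0,0],[0,0,0.0008],0.006],[[0,0,0],[0,0,0],0.006]])

```text
time: 11.12
eef_pos: [0.5633, -0.0043, 0.0748]
tcp_rot: [0.879, 0.477, 0.0, 0.001]
contact_force: [-5.2, -2.0, 4.3]
opening: 0.128
finger_force: 49.7
```

Call:
drive_tool(moves=[[[0,0,0],[0.0009,0,0],0.006],[[0,0,0],[0,0,0],0.006]])

```text
time: 11.38
eef_pos: [0.5641, -0.0033, 0.0741]
tcp_rot: [0.879, 0.477, 0.001, 0.001]
contact_force: [-3.2, -1.4, 1.6]
opening: 0.131
finger_force: 49.3
```

Sinking: the bevel is entering the slot. I push forward and down a little.

Call:
drive_tool(moves=[[[0,0,0],[0.0005,0,0.0008],0.006],[[0,0,0],[0,0,0],0.006]])

```text
time: 11.62
eef_pos: [0.5643, -0.0026, 0.0729]
tcp_rot: [0.879, 0.477, 0.001, 0.001]
contact_force: [-0.2, -1.2, 2.1]
opening: 0.127
finger_force: 49.3
```

Call:
drive_tool(moves=[[[0,0,0],[0.0004,0,0.001],0.006],[[0,0,0],[0,0,0.001],0.006],[[0,0,0],[0,0,0],0.006]])

```text
time: 12.0
eef_pos: [0.564, -0.0022, 0.0704]
tcp_rot: [0.879, 0.477, 0.001, 0.0]
contact_force: [0.1, -2.7, 0.8]
opening: 0.133
finger_force: 49.1
```

Call:
drive_tool(moves=[[[0,0,0],[0,0,0.002],0.006],[[0,0,0],[0,0,0.002],0.006],[[0,0,0],[0,0,0.001],0.006],[[0,0,0],[0,0,0],0.006]])

```text
time: 12.5
eef_pos: [0.5639, -0.0021, 0.0654]
tcp_rot: [0.879, 0.477, 0.0, 0.0]
contact_force: [1.1, -2.1, 0.5]
opening: 0.127
finger_force: 49.2
```

Call:
drive_tool(moves=[[[0,0,0],[0,0,0.0015],0.006],[[0,0,0],[0,0,0.0015],0.006],[[0,0,0],[0,0,0.001],0.006],[[0,0,0],[0,0,0],0.006]])

```text
time: 13.0
eef_pos: [0.5639, -0.0021, 0.0626]
tcp_rot: [0.879, 0.477, 0.0, -0.0]
contact_force: [-2.3, -1.3, 7.8]
opening: 0.128
finger_force: 50.2
```

Call:
drive_tool(moves=[[[0,0,0],[0,0,-0.0005],0.006],[[0,0,0],[0,0,0],0.014],[[0,0,0],[0,0,0],0.025],[[0,0,0],[0,0,0],0.035],[[0,0,0],[0,0,0],0.035]], grip_force=20)

```text
time: 13.62
eef_pos: [0.5633, -0.002, 0.0616]
tcp_rot: [0.879, 0.477, -0.0, -0.0]
contact_force: [0.1, 0.1, 0.4]
opening: 0.415
finger_force: 0.0
```

Call:
drive_tool(moves=[[[0,0,0],[0,0,-0.015],0.035],[[0,0,0],[0,0,-0.03],0.035],[[0,0,0],[0,0,-0.05],0.035],[[0,0,0],[0,0,-0.05],0.035],[[0,0,0],[-0.03,0.03,-0.03],0.035]])

```text
time: 14.25
eef_pos: [0.5733, -0.0423, 0.2418]
tcp_rot: [0.878, 0.479, 0.002, 0.002]
contact_force: [-0.3, -0.1, -0.9]
opening: 0.407
finger_force: 0.0
```

Call:
drive_tool(moves=[[[0,0,0],[-0.05,0.03,0],0.035],[[0,0,0],[-0.05,0.03,0],0.035],[[0,0,0],[-0.05,0.03,0],0.035],[[0,0,0],[-0.05,0.03,0],0.035],[[0,0,0],[0,0,0],0.035]])

```text
time: 14.88
eef_pos: [0.5635, -0.2807, 0.2381]
tcp_rot: [0.88, 0.475, 0.0, 0.001]
contact_force: [0.2, 1.3, 0.4]
opening: 0.407
finger_force: 0.0
```

```bash
python3 - <<'E'
from h import *
a=snap('top')['image'];go([.56,0,.2],57)
cv2.imwrite('pics/end.png',cv2.resize(a[130:280,130:330],(800,600),interpolation=cv2.INTER_CUBIC)[:,:,::-1])
E
```

```text
yaw 56.81 rotvec tool [ 0.0007 -0.0003 -0.0033] shift now-frame [ 0.231  -0.1556  0.0378] shift after turn [ 0.2315 -0.1548  0.0378]
pos [ 0.5637 -0.2785  0.2378] F [ 0.07  0.58 -0.51] T [ 0.03 -0.1   0.01] t 14.925 0.40786033355679546 0.0
```

View pics/end.png

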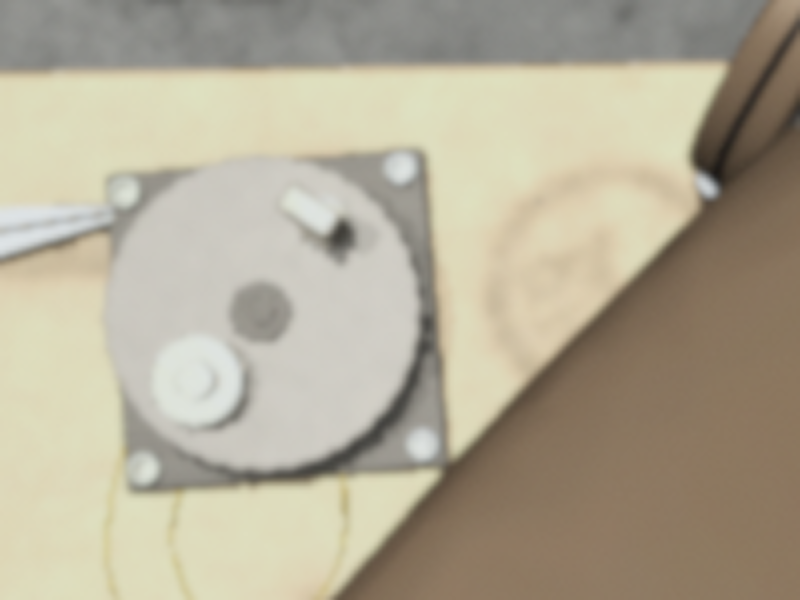

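The wheel stays wound: the idler is at (197,380), the hub at (260,312), and the pin stands upright at (313,213). The gripper is well clear.

```bash
python3 -c "
from h import *
print(ctrl.sign_off())"
```

```text
the job is handed in; nothing more can be done
None
```

The job is handed in, with no verdict returned: the pin is fully home in the slot, holding the wheel wound at about 0.85 rad, and the gripper touches nothing.

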